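# Load a cast soil specimen and hold the sprung light shutter half open

## Task

Lift the yellow resin plug out of the open mould and set it upright, fully down, in the round well of the white viewing box, and let go of it; keep the shutter shut until then. Then slide the box's sprung, red-knobbed shutter away from the well to the red half-way mark, never letting it run far past that mark, and finish while still holding it there, because it springs shut if let go. Leave the green and white plugs in the mould and everything else on the bench where it is.

Things in the scene. Friction and masses are not known exactly. Their poses are not given: they have to be found in the camera images.
- plug_yellow_mid (a point): Centre (half-way up) of the yellow cast-resin plug to be moved: an upright loose cylinder 32 mm in diameter, 40 mm tall, about 40 g, with a brown soil disc on its top face; its z axis points up along the cylinder. It stands 14 mm deep in any one of the mould's three cavities, so 26 mm of it shows above the mould; 1.5 mm clearance all round.
- plug_green_mid (a point): Centre of the green resin plug, same size; stands in another cavity of the mould and stays there.
- plug_white_mid (a point): Centre of the white resin plug, same size; stands in another cavity of the mould and stays there.
- mould: Fixed open aluminium mould block, 84 mm (its x) by 236 mm (its y) by 24 mm high; origin at the centre of its underside. Three round cavities 35 mm wide and 14 mm deep lie in a row along its y axis at y = -75, 0 and +75 mm. It may lie on the left or the right of the bench.
- viewer: Fixed white viewing box, 140 mm (its x) by 260 mm (its y) by 60 mm high; origin at the centre of its underside, z up. The specimen well is at its -y end (centre at y = -82 mm), the light window with the steel shutter and red knob on its +y half. The shutter runs between two guide rails, 8 mm high above the box top, at x = +-29 mm. It may lie on the left or the right of the bench.
- well (a point): Centre of the floor of the round specimen well in the viewing box: 38 mm wide, 12 mm deep below the box top (floor 48 mm above the bench), edge chamfered 2 mm. A plug standing in it has its centre 20 mm above this point. Axes as viewer.
- shutter_knob (a point): Red upright round knob on the shutter, 16 mm in diameter, 40 mm tall; this point is its centre, half-way up, 86 mm above the bench and 26 mm above the box top (its foot stands on the 4 mm shutter plate). With the shutter shut it is at x = 0, y = +20 mm in the viewing box's frame, 102 mm from the well's centre; it slides along the box's +y axis, away from the well. Axes as viewer.
- shutter (a joint): Shutter opening in m: 0 shut, 0.060 fully open, 0.030 half-way. It starts shut. A spring pulls it shut: about 2 N at 0, 5.5 N at half-way, 9 N fully open. A white pointer line across the shutter, in line with the knob, meets the red half-way mark lines on the box top and rails at 0.030.
- half_mark (a point): Where the knob's centre is when the shutter is exactly half open, 30 mm along the box's +y axis from the shut position; the red lines on rails and box top point at it.
- bottle: Amber reagent bottle, 56 mm in diameter, 130 mm tall, loose bystander at the back; origin at the centre of its underside.
- jar: White jar with blue lid, 60 mm in diameter, 70 mm tall, loose bystander on the left; origin at the centre of its underside.
- spatula_mid (a point): Steel spatula, 190 mm long with a wooden handle, lying on the bench on the right, loose bystander; the point is about its middle.
Not all that is in view belongs to the job. What is shaped like the part that bears plug_yellow_mid but pink or purple is not meant.

How it is judged:
By the outcome, as a careful person would: the job done as asked, in the order asked, and still so for the second after the job is handed in, while the arm keeps its last pose, push and grip.
It also fails if it takes over 50 s, if anything falls off the work surface, if the arm or the gripper's body presses on something with over 40 N, if the wrist force passes 120 N, or if a joint passes its speed limit or range.

## Robot

A 7-joint arm with a two-finger parallel gripper is mounted at the origin on the work surface. World frame = base frame: x ahead of the robot, y to its left, z up, the work surface at z = 0. Lengths are in m, angles in rad, forces in N, time in s.
With the tool pointing down it reaches from about 0.425 to 0.875 m from the base axis. Payload 8.4 kg.
Tool frame: the origin (TCP) lies midway between the tips of the shut fingers; the grasp point (between the pads) lies 19 mm behind it (r.grip_point_offset is the distance from the TCP to the grasp point, in m); z points along the fingers, y is the direction in which the jaws open and shut (so a half turn about z gives the same grasp; the last joint's range is limited). The gripper opens to 87 mm and grips with 3 to 60 N. Pads are 19 mm wide; open, the fingers measure 117 mm over their backs; the gripper's body (75 mm by 190 mm) begins 51 mm behind the grasp point.
Start: joints at [1.171, 0.333, 0.04, 1.465, -0.013, 1.343, -0.059], TCP at [0.193, -0.621, 0.223] pointing down, gripper open.
Joint ranges: [-2.58, 2.58], [-0.38, 2.09], [-1.3, 1.39], [0.25, 2.4], [-1.5, 4.64], [0.08, 2.09], [-2.65, 2.65]. Speed limits (rad/s): [2.22, 2.22, 2.79, 2.79, 3.14, 3.14, 3.14].

## Interface

Orientations are given as a unit quaternion [x, y, z, w].
In Python, from workcell import r, ungrasp, close, solve_ik, telemetry, snapshot, workorder gives the robot as it stands. Calls block until the motion is done:
- r.move_pose(position, orientation): joint-space move of the TCP to a pose.
- r.move_linear(position, velocity=0.15, ori=None, contact_N=None): straight line of the TCP; ori=None keeps the orientation; velocity is the mean speed in m/s. With contact_N (N) it stops when the force on the tool has changed by that much, and returns True; else False.
- r.move_joints(angles): joint-space move.
- ungrasp() and close(grasp_force=None): open the fingers fully, or close them until they stop; grasp_force is the grip in N (None keeps the last).
- r.sleep(seconds).
- solve_ik(position, orientation): joint angles nearest the present ones, or None.
- telemetry.sense(): the state.
- snapshot(name): name is "scene" or "top" or "wrist"; returns a dict with "img" (384x512x3 uint8, red, green, blue), "z_map" (384x512 float32, m along the optical axis (not along the pixel's ray), 0 where there is no reading), "camera_matrix" (3x3 intrinsics, pixels), "camera_from_world" (4x4, takes a point from world to camera coordinates); the wrist camera has in their place "mount" (4x4, takes a point from camera to tool coordinates, whose origin is the TCP and whose axes are the flange's). Camera axes: x right, y down, z forward; pixel columns grow to the right and rows downward; lengths in m; the calibration is good to about 2 mm. A picture is of the moment at which its call begins: read the wrist's pose just before it.
A pose or a line that the arm cannot do raises r.IKError and nothing moves.
- workorder.job_done(): hands the job in, once; it reports no verdict.
The state is a dict: "time": time; "qpos": joint angles; "qvel": joint speeds; "joint_efforts": joint torques, N m; "eef_pos": TCP position; "tcp_rot": TCP orientation; "contact_force": force on the tool from outside, world axes, zero at the start; "ft_torque": the same for the moment, N m; "width": opening from 0.0 (shut) to 1.0 (fully open).
Only numpy, scipy, OpenCV 4.12 (cv2) and the standard library are available. Lean on these libraries where they do the work, as an engineer would, in place of code of your own. Each camera call takes 0.05 s, during which the arm holds its last target.

## Working session

There is one attempt and no reset: what is moved stays moved. The work goes in short steps, each a Python script; the robot and the scene stay as the last script left them, time stands still between calls to the robot, and variables do not carry over. Pictures are saved under pics/ and viewed, and the job is handed in when it is done.

```bash
ls; mkdir -p pics; python3 - <<'E'
from workcell import r, telemetry, snapshot
import cv2, numpy as np
s=telemetry.sense(); print(s['time'],s['eef_pos'],s['tcp_rot'],s['width'])
for n in ['scene','top']:
    d=snapshot(n); np.savez(f'{n}0.npz',**{k:v for k,v in d.items()})
    cv2.imwrite(f'pics/{n}0.png',cv2.resize(d['img'][:,:,::-1],(800,600),interpolation=cv2.INTER_CUBIC))
    print(n,d['camera_matrix'].tolist(),np.round(d['camera_from_world'],4).tolist())
E
```

```text
pics
0.0 [ 0.19243687 -0.62037939  0.22166577] [ 9.88710300e-01  1.49837589e-01 -1.65679161e-04 -7.82352731e-04] 1.000305965911757
scene [[365.72062390363277, 0.0, 257.7536819028618], [0.0, 365.72062390363277, 188.1259221827277], [0.0, 0.0, 1.0]] [[0.7166, 0.6974, -0.0085, -0.4306], [0.5603, -0.5828, -0.5885, -0.3138], [-0.4154, 0.417, -0.8084, 1.3864], [0.0, 0.0, 0.0, 1.0]]
top [[346.78275056561307, 0.0, 258.8288958591812], [0.0, 346.78275056561307, 196.03504001602894], [0.0, 0.0, 1.0]] [[-0.0959, -0.9954, 0.0006, 0.0432], [-0.9734, 0.0937, -0.2091, 0.6037], [0.208, -0.0207, -0.9779, 1.0503], [0.0, 0.0, 0.0, 1.0]]
```

View pics/top0.png

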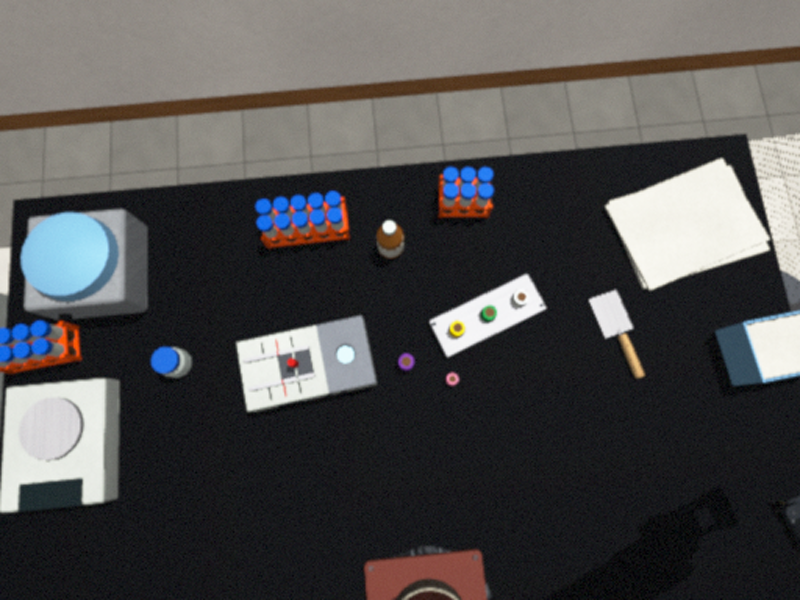

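View pics/scene0.png

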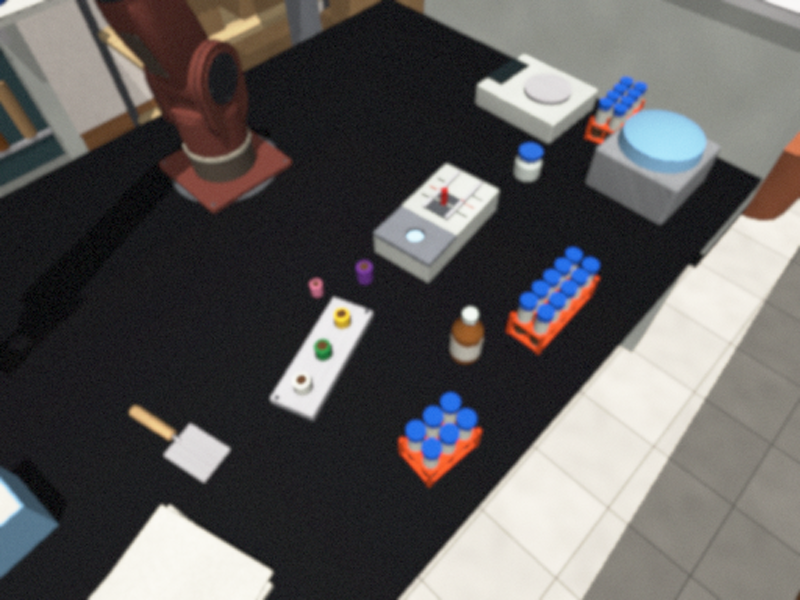

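The top view (800x600) shows yellow at (457,328), green at (489,313) and white at (521,297) in the mould. The viewing box's well is at (345,354) and its red knob at (292,363). Candidates for the plug are yellow (457,328), purple (406,362) and pink (452,379). Only the one in the mould is yellow; purple and pink stand outside it and are decoys. I'll measure and enlarge.

```bash
cat > h.py <<'E'
import numpy as np, cv2
def cam(d): 
    K=d['camera_matrix']; T=d['camera_from_world']; return K,T
def ray_plane(uv,K,T,z):
    W=np.linalg.inv(T); dirs=W[:3,:3]@np.linalg.inv(K)@np.array([uv[0],uv[1],1.]); o=W[:3,3]
    return o+dirs*(z-o[2])/dirs[2]
def proj(p,K,T):
    q=K@(T[:3,:3]@np.asarray(p)+T[:3,3]); return q[:2]/q[2]
def blobs(mask,mina=4):
    n,l,s,c=cv2.connectedComponentsWithStats(mask.astype(np.uint8))
    return [(s[i,4],c[i].round(2).tolist(),s[i,:4].tolist()) for i in range(1,n) if s[i,4]>=mina]
E
python3 - <<'E'
from h import *
for n in ['top','scene']:
    d=np.load(n+'0.npz'); K,T=cam(d); im=d['img']; hsv=cv2.cvtColor(im,cv2.COLOR_RGB2HSV); H,S,V=cv2.split(hsv)
    m={'yel':(H>20)&(H<35)&(S>140)&(V>120),'grn':(H>45)&(H<80)&(S>120)&(V>50),'red':((H<6)|(H>174))&(S>150)&(V>110),'cyan':(H>80)&(H<115)&(S>15)&(S<90)&(V>150)}
    for k in m:
        print(n,k)
        for b in blobs(m[k]):
            if b[0]<600: print(b, [ray_plane(b[1],K,T,z).round(4)[:2].tolist() for z in (.05,.06,.048)])
t=np.load('top0.npz')['img'][:,:,::-1]; s=np.load('scene0.npz')['img'][:,:,::-1]
a=cv2.resize(t[170:270,140:360],(792,360),interpolation=cv2.INTER_CUBIC)
b=cv2.resize(s[95:275,160:330],(0,0),fx=3.3,fy=3.3,interpolation=cv2.INTER_CUBIC)
cv2.imwrite('pics/c_top.png',a); cv2.imwrite('pics/c_scene.png',b)
E
```

```text
top yel
(np.int32(58), [291.81, 210.5], [288, 206, 9, 10]) [[0.5503, -0.1164], [0.5487, -0.1153], [0.5506, -0.1166]]
top grn
(np.int32(28), [311.0, 202.14], [308, 197, 9, 9]) [[0.5716, -0.1815], [0.5698, -0.1798], [0.572, -0.1818]]
top red
(np.int32(4), [207.75, 130.5], [207, 130, 3, 2]) [[0.8507, 0.1355], [0.8464, 0.1343], [0.8516, 0.1357]]
(np.int32(27), [186.48, 231.78], [184, 229, 6, 6]) [[0.5142, 0.2253], [0.5129, 0.2233], [0.5145, 0.2257]]
top cyan
(np.int32(110), [68.67, 156.75], [51, 136, 26, 51]) [[0.8019, 0.6029], [0.7981, 0.5975], [0.8027, 0.604]]
(np.int32(32), [24.38, 143.09], [18, 138, 15, 13]) [[0.8646, 0.752], [0.8602, 0.7452], [0.8655, 0.7533]]
(np.int32(391), [58.26, 163.57], [45, 151, 24, 28]) [[0.7814, 0.6369], [0.7777, 0.6312], [0.7821, 0.638]]
(np.int32(14), [19.5, 181.93], [16, 178, 8, 8]) [[0.7303, 0.7619], [0.727, 0.755], [0.7309, 0.7632]]
(np.int32(28), [497.68, 202.82], [485, 200, 27, 6]) [[0.5114, -0.7835], [0.5102, -0.7764], [0.5117, -0.785]]
(np.int32(75), [487.59, 227.75], [477, 206, 35, 37]) [[0.435, -0.7321], [0.4344, -0.7254], [0.4351, -0.7334]]
(np.
[... 3323 characters left out ...]
[[0.8416, -0.1391], [0.8441, -0.1428], [0.8411, -0.1384]]
(np.int32(11), [276.18, 274.36], [273, 274, 8, 3]) [[0.8301, -0.1676], [0.8327, -0.1709], [0.8295, -0.1669]]
(np.int32(10), [295.8, 276.1], [294, 275, 6, 4]) [[0.869, -0.1364], [0.8712, -0.1401], [0.8686, -0.1357]]
(np.int32(13), [266.62, 283.77], [263, 283, 7, 4]) [[0.8297, -0.2026], [0.8323, -0.2055], [0.8292, -0.202]]
(np.int32(8), [284.88, 285.38], [283, 285, 6, 3]) [[0.8654, -0.1739], [0.8676, -0.1772], [0.8649, -0.1733]]
(np.int32(5), [276.0, 294.6], [274, 294, 5, 2]) [[0.8653, -0.2067], [0.8675, -0.2096], [0.8649, -0.2061]]
(np.int32(82), [6.37, 322.06], [0, 307, 14, 30]) [[0.4511, -0.6998], [0.458, -0.6971], [0.4497, -0.7003]]
```

View pics/c_top.png

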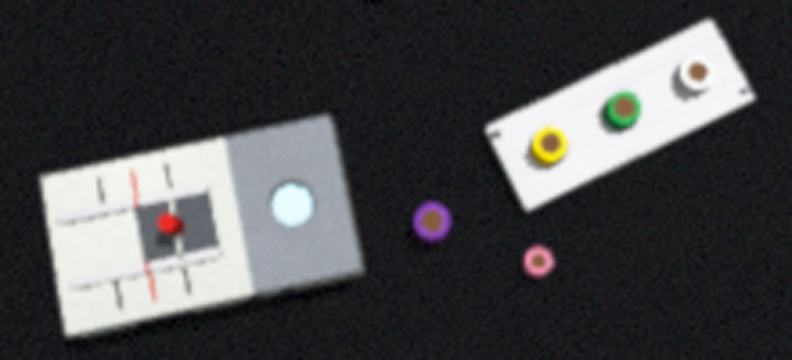

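View pics/c_scene.png

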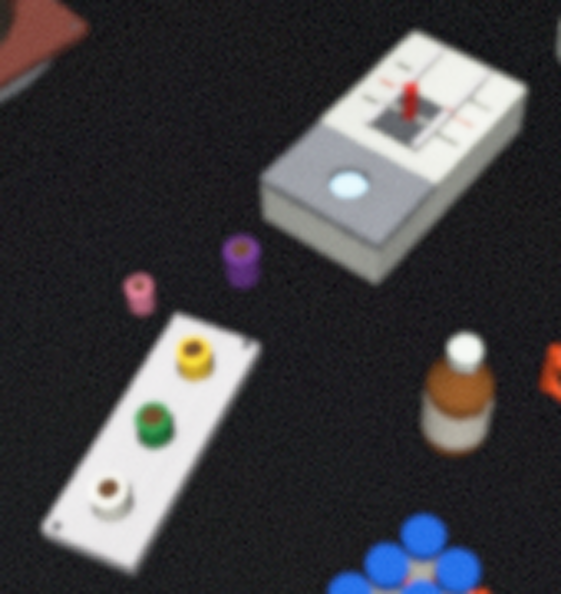

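The enlarged crops confirm the choice. Yellow, with its soil disc, stands in the mould cavity nearest the viewing box; purple and pink stand loose on the bench. Next I'll refine the positions geometrically.

```bash
python3 - <<'E'
from h import *
d=np.load('top0.npz'); K,T=cam(d)
pt=lambda x,y:((x+.5)/3.6-.5+140,(y+.5)/3.6-.5+170)
P=lambda x,y,z:ray_plane(pt(x,y),K,T,z)[:2]
c=np.array([P(*q,.06) for q in [(40,176),(332,115),(363,272),(66,338)]]); print('box corners',c.round(4).tolist())
print('sides',[np.linalg.norm(c[i]-c[(i+1)%4]).round(4) for i in range(4)])
cen=c.mean(0); ydir=(c[0]-c[1])+(c[3]-c[2]); ydir/=np.linalg.norm(ydir); print('cen',cen.round(4),'ydir',ydir.round(4),'yaw',np.degrees(np.arctan2(-ydir[0],ydir[1])))
print('well pred',(cen-.082*ydir).round(4),'well seen',P(292,204,.06).round(4),P(292,204,.048).round(4))
print('knob pred',(cen+.02*ydir).round(4),'seen top z.106',P(172,221,.106).round(4))
m=np.array([P(*q,.024) for q in [(486,130),(711,18),(756,97),(529,212)]]);print('mould sides',[np.linalg.norm(m[i]-m[(i+1)%4]).round(4) for i in range(4)]);mc=m.mean(0);my=(m[0]-m[1])+(m[3]-m[2]);my/=np.linalg.norm(my);print('mould',mc.round(4),my.round(4),'yel pred',(mc+.075*my).round(4),'seen',P(550,144,.05).round(4),'green',P(624,108,.05).round(4),mc.round(4))
ds=np.load('scene0.npz');Ks,Ts=cam(ds)
for p in ([*P(550,144,.05),.05],[*P(292,204,.06),.06]): print('in scene', proj(p,Ks,Ts).round(1), ((proj(p,Ks,Ts)-[160,95])*3.3).round(0))
E
```

```text
box corners [[0.566, 0.3341], [0.596, 0.0731], [0.4548, 0.0574], [0.4231, 0.3163]]
sides [np.float64(0.2628), np.float64(0.1421), np.float64(0.2608), np.float64(0.1439)]
cen [0.51   0.1952] ydir [-0.1178  0.993 ] yaw 6.764039950174928
well pred [0.5196 0.1138] well seen [0.5199 0.1145] [0.5215 0.1156]
knob pred [0.5076 0.2151] seen top z.106 [0.5091 0.2113]
mould sides [np.float64(0.2373), np.float64(0.0847), np.float64(0.2371), np.float64(0.0847)]
mould [ 0.5792 -0.1906] [-0.3621  0.9321] yel pred [ 0.5521 -0.1207] seen [ 0.5529 -0.1187] green [ 0.5792 -0.1889] [ 0.5792 -0.1906]
in scene [217.5 200.4] [190. 348.]
in scene [264.4 149.2] [345. 179.]
```

```bash
cat >> h.py <<'E'
def quat(psi_deg):
    p=np.radians(psi_deg)/2; return np.array([np.cos(p),np.sin(p),0,0])
def wristT(pos,q,mount):
    from scipy.spatial.transform import Rotation as R
    W=np.eye(4);W[:3,:3]=R.from_quat(q).as_matrix();W[:3,3]=pos
    return np.linalg.inv(W@mount)
def shot(name,tag):
    from workcell import telemetry,snapshot
    s=telemetry.sense(); d=dict(snapshot(name))
    if name=='wrist': d['camera_from_world']=wristT(s['eef_pos'],s['tcp_rot'],d['mount'])
    np.savez(tag+'.npz',**d); cv2.imwrite(f'pics/{tag}.png',cv2.resize(d['img'][:,:,::-1],(768,576),interpolation=cv2.INTER_CUBIC))
    return d
E
python3 - <<'E'
from h import *
from workcell import r,solve_ik,telemetry
for nm,p,ps in [('plug',(.5529,-.119,.2),(111.2,-68.8)),('plugd',(.5529,-.119,.028),(111.2,-68.8)),('well',(.5198,.114,.066),(96.8,-83.2)),('knob',(.508,.213,.071),(6.8,-173.2)),('half',(.504,.245,.071),(6.8,-173.2))]:
    for a in ps:
        j=solve_ik(p,quat(a)); print(nm,a,None if j is None else np.round(j,2))
r.move_pose([.5529,-.119,.2],quat(-68.8) if solve_ik([.5529,-.119,.2],quat(-68.8)) is not None else quat(111.2))
d=shot('wrist','w1'); s=telemetry.sense(); print(s['time'],s['eef_pos'],s['tcp_rot'],np.round(s['qpos'],2),d['mount'].round(3).tolist())
E
```

```text
plug 111.2 [ 0.63  0.22 -0.57  1.68  0.13  1.27  0.4 ]
plug -68.8 [-0.86  0.35  1.23  1.75 -0.34  1.29 -2.32]
plugd 111.2 [ 0.59  0.4  -0.54  1.85  0.25  0.95  0.31]
plugd -68.8 [-0.78  0.69  1.22  1.92 -0.74  1.08 -2.02]
well 96.8 [ 0.53  0.41 -0.98  1.89  0.39  1.05 -0.49]
well -83.2 [ 0.61  0.46 -1.09  1.89  0.46  1.08  2.6 ]
knob 6.8 [ 0.28  0.41 -0.9   1.84  0.36  1.06 -2.22]
knob -173.2 [ 0.41  0.49 -1.08  1.84  0.48  1.11  0.83]
half 6.8 [ 0.27  0.47 -0.98  1.82  0.43  1.09 -2.32]
half -173.2 [ 0.4   0.58 -1.19  1.81  0.59  1.16  0.71]
2.5833 [ 0.5527388  -0.11980868  0.20004852] [ 8.24845141e-01 -5.65358726e-01  5.30728438e-05 -2.30994309e-05] [-0.86  0.35  1.23  1.75 -0.34  1.29 -2.32] [[0.001, -0.96, -0.279, 0.078], [1.0, 0.001, -0.0, -0.0], [0.0, -0.279, 0.96, -0.162], [0.0, 0.0, 0.0, 1.0]]
```

View pics/w1.png

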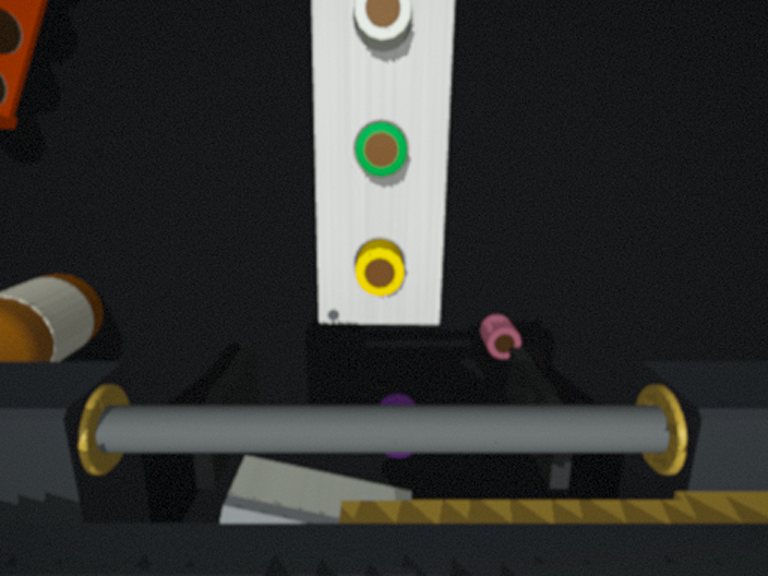

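The wrist view shows the yellow plug upright with its soil disc at about (379,272) of 768x576. I'll refine its position from that disc, then regrasp in the elbow posture that also suits the box.

```bash
python3 - <<'E'
from h import *
d=np.load('w1.npz'); K,T=cam(d); im=d['img']; H,S,V=cv2.split(cv2.cvtColor(im,cv2.COLOR_RGB2HSV))
for nm,(x0,y0,x1,y1) in {'yel':(230,150,275,205),'grn':(230,75,275,122)}.items():
    h,s,v=[c[y0:y1,x0:x1] for c in (H,S,V)]
    b=((h<19)&(s>90)&(v>60))
    print(nm,[(q[0],q[1],ray_plane(np.array(q[1])+[x0,y0],K,T,.05)[:2].round(4).tolist()) for q in blobs(b,20)])
from workcell import r,telemetry,solve_ik
r.move_joints([0.63,.22,-.57,1.68,.13,1.27,.4])
s=telemetry.sense();print(s['time'],s['eef_pos'],s['contact_force'])
E
```

```text
yel [(np.int32(241), [22.65, 31.6], [0.5545, -0.1187])]
grn [(np.int32(317), [23.67, 24.31], [0.5807, -0.189])]
4.9 [ 0.55452305 -0.12164765  0.20240045] [ 0.80298001  0.28190024 -0.13733134]
```

```bash
python3 - <<'E'
from h import *
from workcell import r,telemetry,close
q=quat(111.2)
r.move_linear([.554,-.1187,.10],.25,ori=q)
print('contact',r.move_linear([.554,-.1187,.028],.08,contact_N=6))
s=telemetry.sense();print(s['time'],s['eef_pos'],s['contact_force'])
close(20)
s=telemetry.sense();print(s['time'],s['eef_pos'],s['contact_force'],s['width']*87)
r.move_linear([.554,-.1187,.17],.12)
s=telemetry.sense();print(s['time'],s['eef_pos'],s['contact_force'],s['width']*87)
d=shot('wrist','w2');shot('scene','s2')
E
```

```text
contact False
6.5083 [ 0.55441392 -0.11870788  0.02847448] [-0.21174906 -0.75380005  0.89389911]
7.4583 [ 0.55403272 -0.11869002  0.02799358] [0.56827724 1.19701717 0.11957143] 31.414758754972866
8.7917 [ 0.55351816 -0.11863403  0.16914414] [ 0.48291057  0.62378748 -0.89236931] 31.577269227245925
```

View pics/w2.png

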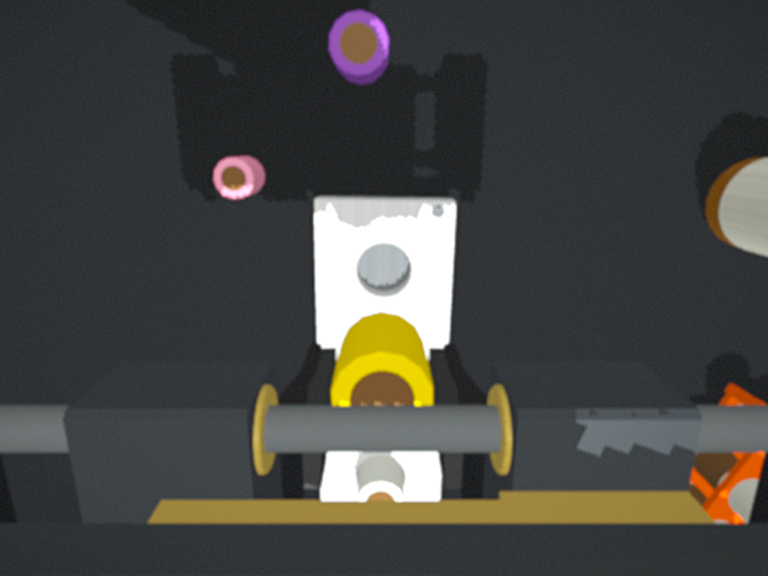

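View pics/s2.png

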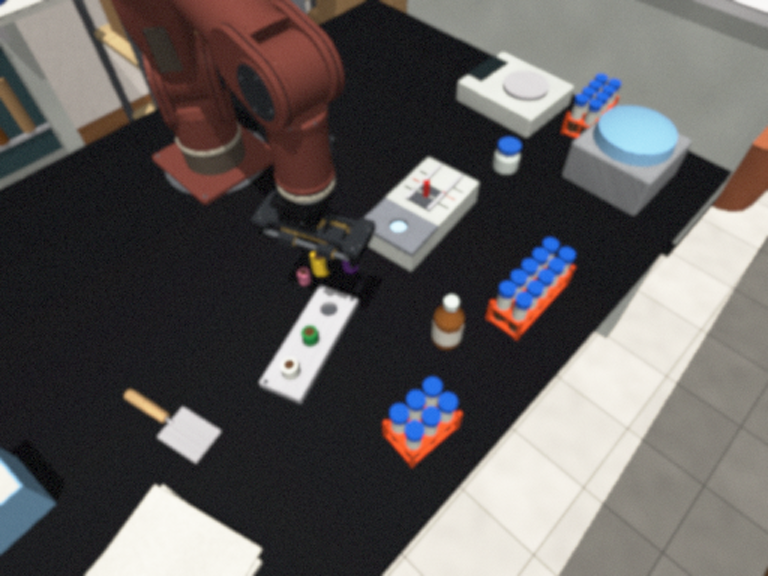

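The plug is gripped: the width reads 31.6 mm, and it hangs upright and centred at about (382,380) in the wrist view. The green and white plugs are still in the mould. Next I'll hover short of the well and refine its position with the wrist camera.

```bash
python3 - <<'E'
from h import *
from workcell import r,telemetry
r.move_pose([.528,.040,.17],quat(96.8))
d=shot('wrist','w3');s=telemetry.sense();print(s['time'],s['eef_pos'],s['tcp_rot'],s['width']*87)
K,T=cam(d)
for p in ([.5198,.1138,.06],[.5198,.1138,.048],[.508,.213,.106]): print(proj(p,K,T)*1.5)
E
```

```text
9.625 [0.52810183 0.03904945 0.16977792] [ 6.64099652e-01  7.47644016e-01 -2.72593910e-04  5.65083298e-05] 31.297876684872055
[382.17881776 145.04722754]
[382.16725543 144.9503222 ]
[ 382.86671354 -134.38562971]
```

View pics/w3.png

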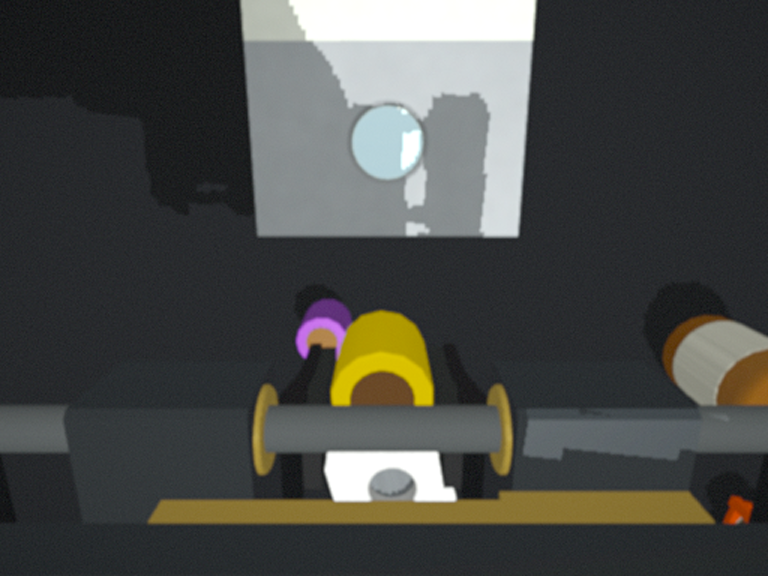

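The well rim is clearly visible at about (388,142), some 6 px to the right of my prediction. I'll refine from the disc.

```bash
python3 - <<'E'
from h import *
d=np.load('w3.npz');K,T=cam(d); im=d['img']
H,S,V=cv2.split(cv2.cvtColor(im,cv2.COLOR_RGB2HSV))
m=((H>80)&(H<112)&(S>28)&(V>140))|((V>245)); m[:,:225]=0;m[:,290:]=0;m[:60]=0;m[125:]=0
for b in blobs(m,30): 
    print(b, [ray_plane(b[1],K,T,z)[:2].round(4).tolist() for z in (.048,.06)])
# rim extents by eye (768px): left 350,right 426,top 101,bottom 182
f=lambda x,y:ray_plane(((x+.5)/1.5-.5,(y+.5)/1.5-.5),K,T,.06)[:2]
print('rim c',f(388,141.5),'diam',np.linalg.norm(f(350,141)-f(426,141)),np.linalg.norm(f(388,101)-f(388,182)))
# box edges at the well's row & bottom corners
a,b=f(257,237),f(519,236); e=(b-a)/np.linalg.norm(b-a); mid=(a+b)/2; n=np.array([-e[1],e[0]])
print('box end',a,b,np.linalg.norm(b-a),'yaw',np.degrees(np.arctan2(e[1],e[0])),'well from edges',mid+n*.048)
E
```

```text
(np.int32(1788), [257.89, 94.58], [234, 70, 48, 49]) [[0.5221, 0.1157], [0.522, 0.1156]]
rim c [0.52240528 0.11599717] diam 0.03888076125911607 0.03978367892116472
box end [0.4584259  0.05851866] [0.59846669 0.07603217] 0.14113165915642556 yaw 7.128405898060892 well from edges [0.52248981 0.1149044 ]
```

```bash
python3 - <<'E'
from h import *
d=np.load('w3.npz');K=d['camera_matrix'];C=np.linalg.inv(d['mount'])
for z in (-.022,.018): print('tool axis px(768)',proj([0,0,z],K,C)*1.5, 'R 16mm near/far',proj([.016,0,z],K,C)*1.5,proj([-.016,0,z],K,C)*1.5)
im=d['img'];H,S,V=cv2.split(cv2.cvtColor(im,cv2.COLOR_RGB2HSV))
m=(H>20)&(H<35)&(S>140)&(V>80)
print(blobs(m,200))
for y in (215,225,235,245,255):
    xs=np.where(m[y])[0]; print(y*1.5,xs.min()*1.5,xs.max()*1.5,xs.mean()*1.5)
E
```

```text
tool axis px(768) [379.69519728 400.09687711] R 16mm near/far [379.66453688 351.45388968] [379.72414358 446.0204335 ]
tool axis px(768) [380.10936774 349.12100381] R 16mm near/far [380.09470397 309.14711688] [380.12337059 387.29321972]
[(np.int32(2854), [254.98, 237.64], [220, 207, 70, 64]), (np.int32(491), [174.49, 286.48], [168, 256, 17, 61]), (np.int32(500), [334.68, 286.53], [325, 256, 17, 61]), (np.int32(6199), [300.34, 339.78], [100, 328, 376, 21])]
322.5 352.5 412.5 382.5
337.5 345.0 421.5 383.25
352.5 340.5 426.0 383.25
367.5 334.5 429.0 381.75
382.5 331.5 432.0 381.75
```

```bash
python3 - <<'E'
from h import *
from workcell import r,telemetry
q=quat(97)
r.move_linear([.5212,.1152,.12],.15,ori=q)
a=r.move_linear([.5212,.1152,.078],.08,contact_N=5)
b=r.move_linear([.5212,.1152,.0655],.02,contact_N=4)
s=telemetry.sense();print(a,b,s['time'],s['eef_pos'],s['contact_force'],s['width']*87)
shot('wrist','w4');shot('scene','s4');shot('top','t4')
d=np.load('s4.npz')['img'][120:200,220:340,::-1];e=np.load('t4.npz')['img'][195:265,140:260,::-1]
cv2.imwrite('pics/s4c.png',np.vstack([cv2.resize(d,(480,320),interpolation=2),cv2.resize(e,(480,280),interpolation=2)]))
E
```

```text
False True 11.6417 [0.52102761 0.11510333 0.06592607] [-1.32882824  0.70102478  5.5712963 ] 31.15243115419727
```

View pics/w4.png

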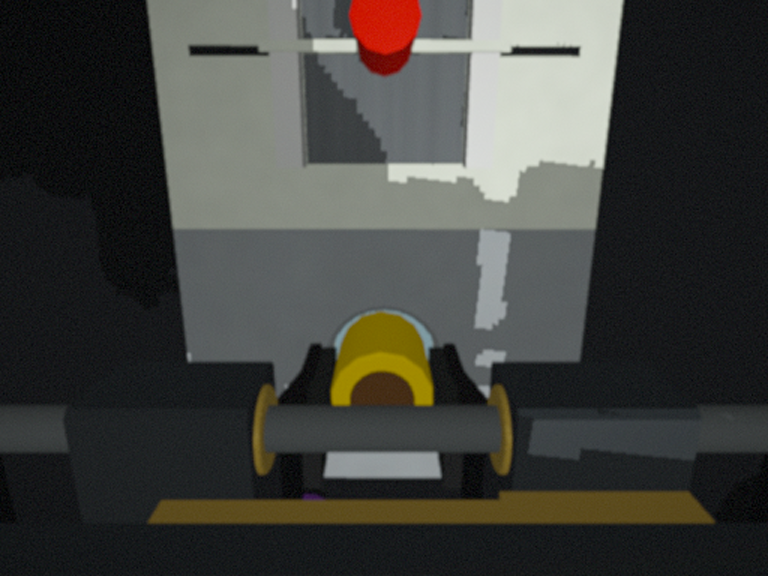

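View pics/s4c.png

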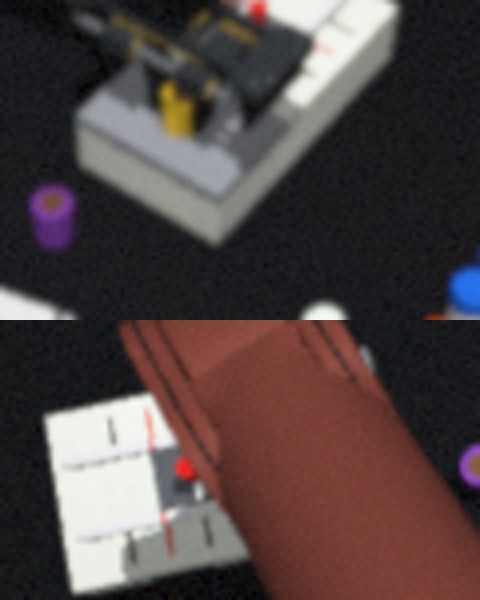

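Contact came at TCP z = 0.066, the expected floor height. The wrist view shows the plug inside the well rim with even blue margins left and right (382,340), and the knob at (385,20). I'll release, retract straight up, then look from above the knob side.

```bash
python3 - <<'E'
from h import *
from workcell import r,telemetry,ungrasp,solve_ik
d=np.load('w4.npz');K,T=cam(d)
f=lambda x,y,z:ray_plane(((x+.5)/1.5-.5,(y+.5)/1.5-.5),K,T,z)[:2]
print('knob top L/R',f(349,15,.106),f(420,15,.106),'line',f(350,46,.064),f(420,46,.064))
ungrasp()
p=telemetry.sense()['eef_pos']
r.move_linear([p[0],p[1],.17],.15)
s=telemetry.sense();print(s['time'],s['eef_pos'],s['contact_force'])
r.move_linear([.5285,.052,.20],.2)
shot('wrist','w5');s=telemetry.sense();print(s['time'])
for a in (7,-173): print(a,solve_ik([.508,.213,.071],quat(a)),solve_ik([.508,.213,.13],quat(a)),solve_ik([.504,.245,.071],quat(a)))
E
```

```text
knob top L/R [0.50216697 0.215328  ] [0.51732214 0.21719696] line [0.49974384 0.21597366] [0.52015109 0.21849062]
13.775 [0.52001086 0.11466619 0.16911879] [ 0.80890524  0.3821913  -0.68466103]
14.325
7 [ 0.0110699   0.32147415 -0.56756518  1.85577659  0.20054266  1.02111407
 -2.08734967] [ 0.04492707  0.25795532 -0.59859554  1.79863048  0.15936899  1.133273
 -2.05472425] [-0.03898475  0.34251726 -0.57912508  1.83249711  0.21614874  1.02953339
 -2.15231367]
-173 [ 0.26146072  0.40246199 -0.88022336  1.84471769  0.3534869   1.05975238
  0.93682872] [ 0.28945391  0.32801465 -0.90088623  1.78816994  0.27908351  1.15982864
  0.99437525] [ 0.20673123  0.42807999 -0.89198487  1.82155085  0.37674783  1.07215061
  0.86732631]
```

View pics/w5.png

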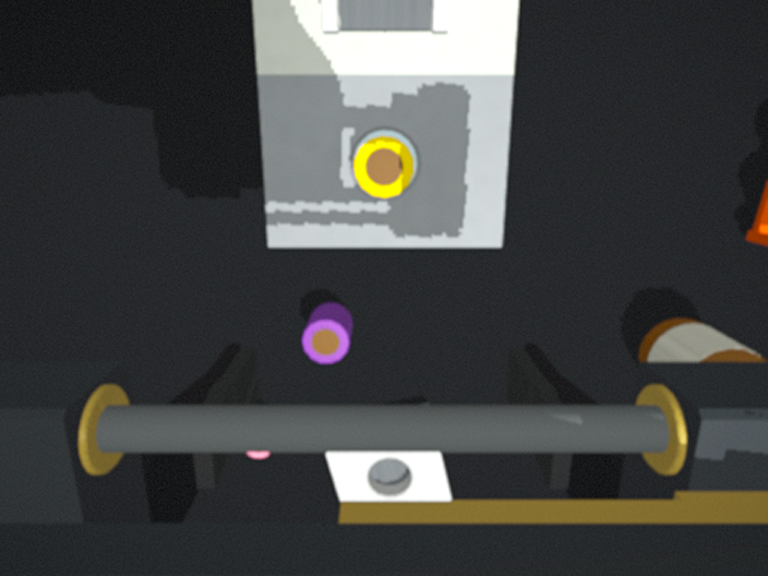

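The plug stands upright in the well, top disc at (384,166), gripper clear and shutter still shut. Next I'll grip the knob with the jaws along the sliding direction.

```bash
python3 - <<'E'
from h import *
from workcell import r,telemetry,close
q=quat(-173)
r.move_pose([.509,.2163,.19],q)
a=r.move_linear([.509,.2163,.074],.1,contact_N=6)
s=telemetry.sense();print(a,s['time'],s['eef_pos'],s['contact_force'])
d=shot('wrist','w6');K,T=cam(d);print(proj([.509,.2163,.106],K,T)*1.5)
E
```

```text
False 16.7167 [0.50943286 0.21654563 0.07465154] [ 0.22876453 -0.12445302  1.44438336]
[385.6859168  416.70201531]
```

View pics/w6.png

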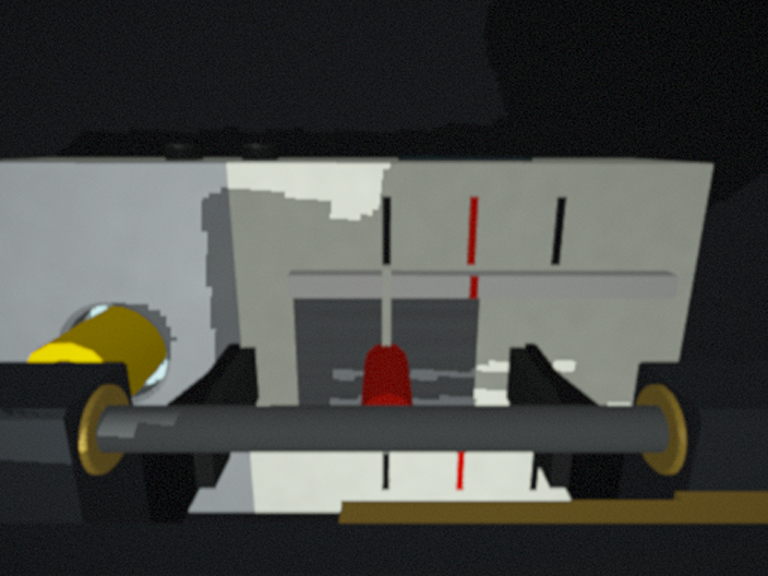

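The knob at (387,375) is centred between the fingers. The pointer line at x≈387 and the red mark at x≈473 are both visible, so the wrist view will verify the opening. I'll grip, then slide 24 mm first.

```bash
python3 - <<'E'
from h import *
from workcell import r,telemetry,close
close(40)
s=telemetry.sense();p=np.array(s['eef_pos']);print(s['time'],p,s['contact_force'],s['width']*87)
np.save('p0.npy',p)
yd=np.array([-np.sin(np.radians(7)),np.cos(np.radians(7)),0])
r.move_linear(p+yd*.024,.03)
s=telemetry.sense();print(s['time'],s['eef_pos'],np.linalg.norm(s['eef_pos']-p),s['contact_force'],s['width']*87)
d=shot('wrist','w7')
E
```

```text
17.925 [0.50880599 0.21779174 0.07409178] [ 0.40627834  5.75098434 -3.45205198] 15.00345832197513
18.925 [0.5059225  0.24142206 0.07401551] 0.023805720159044082 [-0.08194308 -4.61536884  2.03861949] 14.836866651031672
```

View pics/w7.png

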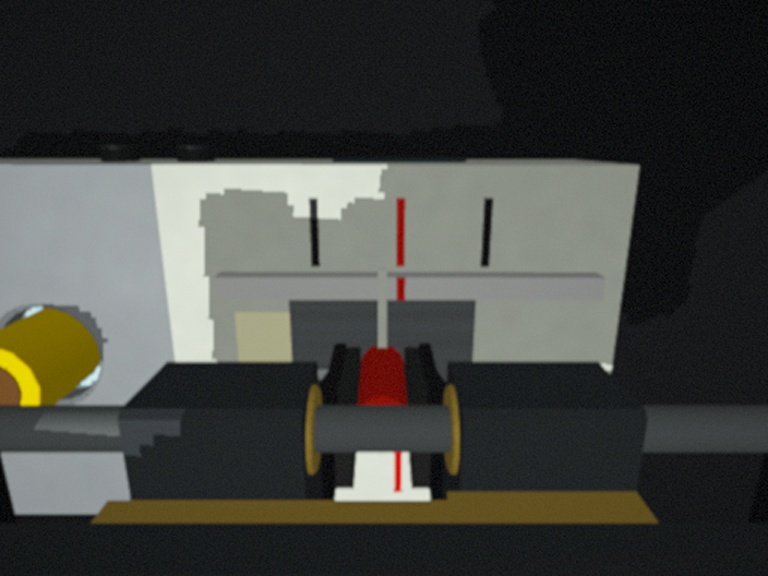

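The pointer is at x≈382 and the red mark at x≈401; 30 mm spans about 86 px, so about 6.5 mm remain.

```bash
python3 - <<'E'
from h import *
from workcell import r,telemetry
p=np.array(telemetry.sense()['eef_pos']);p0=np.load('p0.npy')
yd=np.array([-np.sin(np.radians(7)),np.cos(np.radians(7)),0])
r.move_linear(p+yd*.0066,.015)
r.sleep(.4)
s=telemetry.sense();print(s['time'],s['eef_pos'],np.dot(s['eef_pos']-p0,yd),s['contact_force'],s['width']*87)
d=shot('wrist','w8');im=d['img']
cv2.imwrite('pics/w8c.png',cv2.resize(im[120:250,180:350,::-1],(0,0),fx=4.5,fy=4.5,interpolation=2))
E
```

```text
19.95 [0.50522451 0.24757464 0.07402097] 0.02999737721602329 [ 0.28192305 -4.6709972   1.81226887] 15.350631775168464
```

View pics/w8c.png

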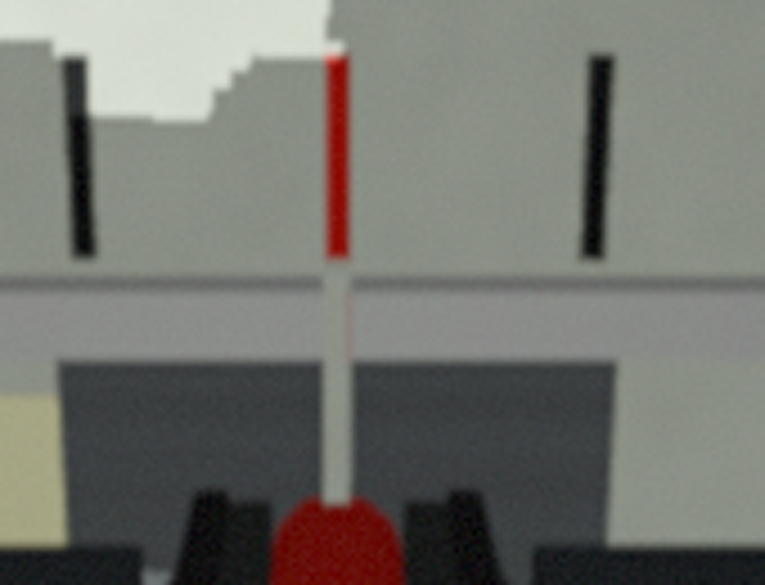

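The pointer (337) covers the red mark (338) to within about 0.1 mm. One last scene check, then I'll hand in.

```bash
python3 - <<'E'
from h import *
shot('scene','s9')
E
```

```text
(no output)
```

View pics/s9.png

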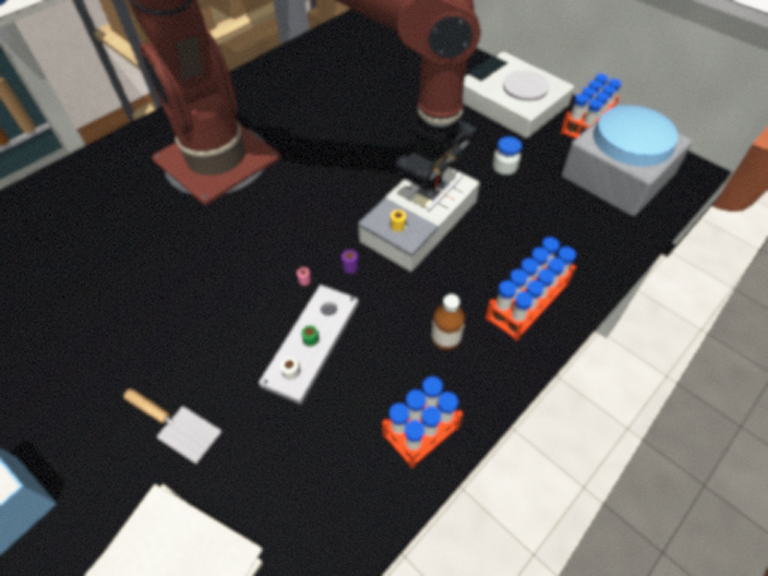

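The scene shows yellow upright in the well (398,220), green and white in the mould (310,335) and (290,367), and the bystanders unmoved.

```bash
python3 - <<'E'
from workcell import workorder,telemetry
s=telemetry.sense();print(s['time'],s['contact_force'],s['width']*87)
print(workorder.job_done())
E
```

```text
20.05 [-0.10315411 -6.2901672   1.73566118] 14.691355942878666
the job is handed in; nothing more can be done
None
```

I moved the yellow plug from the mould to the viewing box's well and let go of it with the shutter still shut. I then gripped the red knob, slid the shutter to half-way and handed the job in at 20 s, still holding it.

- **Plug:** it touched down at the expected floor height (gripper tip at z = 0.066 m). The last scene view shows it upright in the well.
- **Shutter:** the pointer covers the red mark to about 0.1 mm in the wrist view. The arm travelled 30.0 mm and never went noticeably past the mark. The knob holds against about 6 N of spring force.
- **Other items:** the green and white plugs are still in the mould. The bottle, jar, spatula and the pink and purple decoys looked unmoved.
- **Disagreements:** the wrist and top cameras differed by 1.5–2.5 mm on the plug and well positions. I aimed between them, and both fits had enough clearance. The gripper read about 15 mm on the 16 mm knob and about 31.4 mm on the 32 mm plug.

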